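# Set the filter lever to the index mark and start the recording

### The job

The demonstration camera is about to film the practice skin. With a fingertip, push the blue-knobbed lever of the filter ring on the front of its lens around until the lever lines up with the orange index mark on the scale, leave it standing there, and then press the red record button on top of the camera fully down and let it go. Push the lever gently without pinching it, do not shift the orange mark or knock the camera, and leave everything else on the table where it stands.

Things in the scene. Friction and masses are not known exactly. Their poses are not given: they have to be found in the camera images.
- camera: Video camera on a table stand; does not move. Origin on the table under the lens axis; lens points along -y, +x is away from the robot (turned up to 0.3 rad). Dark body, silver top: x -77..53, y -47..36, z 85..165 mm, finder hump (42 wide at x 2) to z 180. Lens 73 mm diameter, from the body to the filter at y -86..-113. Base plate 150 x 150 x 12 mm centred at y -20.
- ring_centre (a point): Point on the lens axis (height 130 mm) at the middle of the rotating filter ring: 107 mm towards camera -y from its origin. The ring is 85 mm in diameter and 12 mm thick, turns about the camera's y axis, and carries the lever.
- filter_ring (a joint): Lever angle in rad: 0 straight up, positive leans to camera +x (away from the robot): the knob stands at x = 85 sin(angle), z = 85 cos(angle) mm from ring_centre, in the camera's axes. Starts between -0.75 and -0.4; stops at -1.15 and 1.15. Light friction (about 1 N at the knob); stays where it is left. The scale's white ticks are 10 degrees apart.
- lever_knob (a point): Centre of the blue ball knob, 18 mm diameter, at the end of the aluminium lever (rod 7 mm diameter, radial, 34 mm of it in view); 85 mm from ring_centre. Its z axis points outwards along the lever.
- mark_tab (a joint): Angle of the orange index mark in rad, measured like filter_ring: the lever is to reach this same angle. Between -0.05 and 0.6. It can be shifted by a hard push, and must not be.
- mark (a point): Outer face of the orange index mark, a tab 6 mm wide, 14 mm long and 8 mm tall clipped on the fixed black scale collar (82 mm diameter, with white ticks) right behind the rotating ring, 48 mm from the lens axis and 14 mm behind the lever's plane. Its z axis points outwards from the lens axis.
- record_button (a joint): Travel of the record button in m: 0 up, 0.005 fully down. It springs back.
- record_top (a point): Centre of the top of the red record button, 15 mm diameter, on the camera's top plate (height 177 mm when up, 12 mm above the plate), at camera x -55, y 0 mm. Pressed straight down it travels 5 mm; 1.2 N starts it and 4 N take it fully down.
- practice_skin: Loose white easel, 180 mm wide and 165 mm high, with a skin-coloured practice pad, some 260 mm in front of the lens. Origin under it on the table. To be left alone.
- lens_cap: Black lens cap lying by the stand, 84 mm diameter, 9 mm thick, origin on the table. To be left alone.
- pigment_bottle: Small brown bottle, 28 mm diameter, 72 mm high, origin on the table. To be left alone.
- water_bottle: Clear bottle with blue cap, 64 mm diameter, 205 mm high, origin on the table. To be left alone.
- battery_pack: Flat blue block 85 x 55 x 24 mm, origin on the table. To be left alone.
- tumbler: Cream and steel tumbler with a yellow pencil, 86 mm diameter, 160 mm high (the pencil 208 mm), origin on the table. To be left alone.
- pump_bottle: Clear pump bottle, 60 mm diameter, 168 mm high, origin on the table. To be left alone.
- machine_pen: Black pen machine, 118 mm long, lying on a white rest, 44 mm high in all, origin on the table. To be left alone.

How it is judged:
By the outcome, as a careful person would: the job done as asked, in the order asked, and still so for the second after the job is handed in, with the robot touching nothing.
It also fails if it takes over 58 s, if anything falls off the work surface, if the arm or the gripper's body presses on something with over 40 N, if the wrist force passes 120 N, or if a joint passes its speed limit or range.

### The arm

A 6-joint arm with a two-finger parallel gripper is mounted at the origin on the work surface. World frame = base frame: x ahead of the robot, y to its left, z up, the work surface at z = 0. Lengths are in mm, angles in degrees, forces in N, time in s.
With the tool pointing down it reaches from about 225 to 725 mm from the base axis. Payload 3.1 kg.
Tool frame: the origin (TCP) lies on the centre line of the jaws, within the pads' length; the fingertips stand 22 mm ahead of it and the grasp point (between the pads) lies 3 mm ahead of it; z points along the fingers, y is the direction in which the jaws open and shut (so a half turn about z gives the same grasp; the last joint's range is limited). The gripper opens to 85 mm and grips with 20 to 120 N. Pads are 22 mm wide; open, the fingers measure 114 mm over their backs; the gripper's body (76 mm by 85 mm) begins 54 mm behind the grasp point. The pads swing forward as they close: fully open they stand 13 mm farther back than shut.
Start: joints at [65.329, 2.75, 5.684, 92.934, 0, 82.678], TCP at [156.559, 501.105, 253.312] pointing down, gripper open.
Joint ranges: [-166.93, 166.93], [-56.73, 111.36], [-69.38, 81.34], [-121.58, 131.49], [-85.45, 84.26], [-180, 180]. Speed limits (degrees/s): [159.86, 159.86, 180, 180, 180, 180].

### API

Orientations are given as a 3x3 rotation matrix whose columns are the frame's x, y, z axes.
In Python, from plant import status, read_camera, get_calibration, robot gives the robot as it stands.
- The arm moves only by the tool send_rows, never from a script. Its argument "motion" is a list of rows, each a list of 3 entries, a list of its own where there are three numbers: the shift along the tool's x, y, z in units of 25 mm (1.0 is 25 mm), then the turn, a rotation vector about the tool's x, y, z in units of 5 degrees (1.0 is 5 degrees), then the closure, from 0 (fully open) to 1 (shut). In form: [[[tx, ty, tz], [wx, wy, wz], hand], ...]. A call has 1 to 12 rows; each row shifts and turns the commanded pose from where the row before left it, along the tool's axes as they then stand; what a row does not reach is not made up. A row lasts 1/12 s, in which the tool goes at most 41.7 mm and 7.16 degrees, less where a joint would pass 70% of its speed; a pose out of reach is approached as far as the arm can. A call is refused whole if a number of a shift passes 1 or a number of a turn 1, either way. A call with a gripper value outside its range is refused whole. The fingers move at their own pace and stop on an object; "grip_force" is the grip in N (left out, the last holds). Time passes only in rows, so rows that do not move let the fingers close. It gives the time, the measured TCP pose, the force and the opening at its end, in the units of the state.
- status.state(): the state, without advancing time (a new reading comes with each control period).
- read_camera(name): name is "side" or "top"; returns the picture (400x640x3 uint8, red, green, blue); there is no depth.
- get_calibration(name): a dict with "camera_matrix" (3x3 intrinsics, pixels), "R" (3x3) and "t" (3): a world point X has camera coordinates R X + t. Camera axes: x right, y down, z forward; pixel columns grow to the right and rows downward; lengths in mm; the calibration is good to about 2 mm. A picture is of the moment at which its call begins. get_calibration takes no time and is no camera call.
- robot.job_done(): hands the job in, once; it reports no verdict.
The state is a dict: "clock": time; "joint_pos": joint angles; "qd": joint speeds; "joint_torque": joint torques, N m; "tcp_pos": TCP position; "eef_rot": TCP orientation; "contact_force": force on the tool from outside, world axes, zero at the start; "torque": the same for the moment, N m; "finger_gap": finger opening in mm.
Only numpy, scipy, OpenCV 4.12 (cv2) and the standard library are available. Lean on these libraries where they do the work, as an engineer would, in place of code of your own. Each camera call takes 0.05 s, during which the arm holds its last target.

## Working session

There is one attempt and no reset: what is moved stays moved. The work goes in short steps, Python scripts to look and compute and a tool call to move; the robot and the scene stay as the last step left them, time stands still between calls to the robot, and variables do not carry over. Pictures are saved under pics/ and viewed, and the job is handed in when it is done.

Besides the shell and the picture viewer there is one more tool, called after "Call:" by a JSON object that holds its "api" and its "payload", one argument or row to a line. send_rows: Moves the arm, as the interface text tells. Its arguments: {"type":"object","properties":{"motion":{"type":"array","items":{"type":"array"}},"grip_force":{"type":"number"}},"required":["motion"]}

```bash
mkdir -p pics; ls
python3 - <<'E'
from plant import status, read_camera, get_calibration, robot
import cv2
for n in("side","top"):
    im=read_camera(n); cv2.imwrite(f"pics/{n}0.png",im[:,:,::-1])
    c=get_calibration(n); print(n,c)
print(status.state())
E
```

```text
pics
side {'camera_matrix': array([[476.00488513,   0.        , 324.13750668],
       [  0.        , 476.00488513, 204.74175756],
       [  0.        ,   0.        ,   1.        ]]), 'R': array([[ 0.99795939, -0.06063206, -0.02002024],
       [-0.04957059, -0.53805512, -0.8414508 ],
       [ 0.04024691,  0.84072614, -0.53996272]]), 't': array([-579.21640439,  170.56026533, 1235.75382427])}
top {'camera_matrix': array([[403.96901937,   0.        , 324.96261396],
       [  0.        , 403.96901937, 201.61111372],
       [  0.        ,   0.        ,   1.        ]]), 'R': array([[-0.01064112, -0.99993955,  0.00276818],
       [-0.9856172 ,  0.01002169, -0.1686959 ],
       [ 0.16865796, -0.00452347, -0.98566426]]), 't': array([  15.11406129,  605.55582473, 1249.97686932])}
{'clock': 0.1, 'joint_pos': array([6.53277339e+01, 2.78772277e+00, 5.59905078e+00, 9.29325302e+01,
       5.22219815e-04, 8.26775962e+01]), 'qd': array([-0.09249535, -0.02221884,  0.24945115,  0.00206417, -0.0187975 ,
       -0.01906495]), 'joint_torque': array([ 2.21441347e-03, -3.39849401e+01,  3.20936394e+01,  1.58569071e-02,
       -3.10272189e-04, -3.23548569e-06]), 'tcp_pos': array([156.35389367, 500.64548009, 252.22909687]), 'eef_rot': array([[-9.54501517e-01,  2.98204728e-01, -8.91297686e-04],
       [ 2.98205930e-01,  9.54499630e-01, -1.91845870e-03],
       [ 2.78649856e-04, -2.09696200e-03, -9.99997763e-01]]), 'contact_force': array([0.12292885, 0.35671112, 0.71216582]), 'torque': array([-0.0071977 ,  0.02471576,  0.05600307]), 'finger_gap': 85.54603394336523}
```

View pics/side0.png

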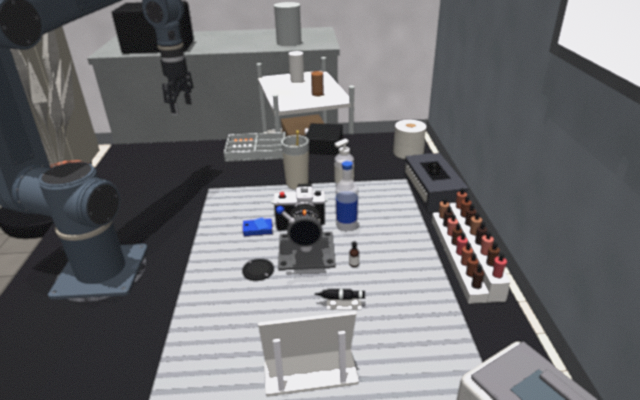

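View pics/top0.png

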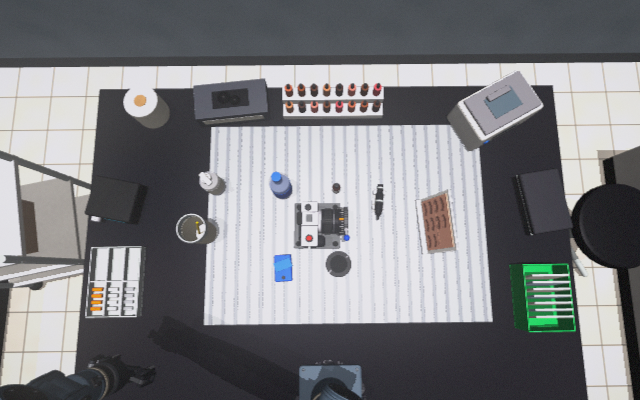

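Run:
```python
import cv2,numpy as np
a=cv2.imread("pics/side0.png")[170:290,230:380]; cv2.imwrite("pics/s0c.png",cv2.resize(a,None,fx=5,fy=5,interpolation=cv2.INTER_NEAREST))
a=cv2.imread("pics/top0.png")[180:280,270:390]; cv2.imwrite("pics/t0c.png",cv2.resize(a,None,fx=6,fy=6,interpolation=cv2.INTER_NEAREST))
```

```text
(no output)
```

View pics/s0c.png

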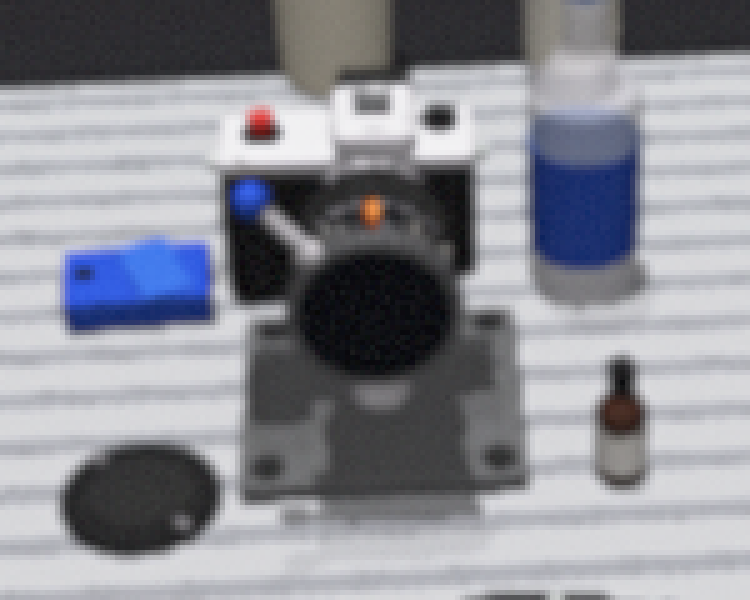

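View pics/t0c.png

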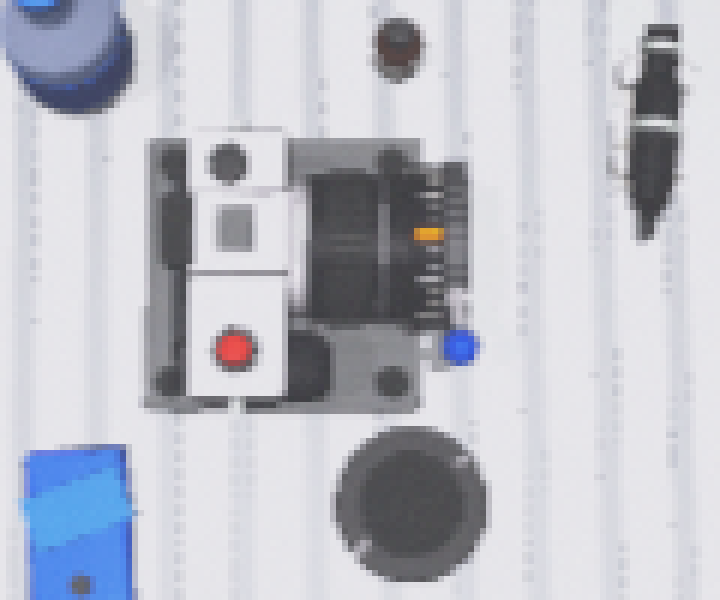

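Side crop: red button at about (282,195), blue knob at (280,209), orange mark at (304,212). Top crop: button (309,238), knob (347,238), mark (341,219). I'll triangulate these from colour centroids.

```bash
cat > h.py <<'E'
import cv2,numpy as np
from plant import get_calibration
def P(n):
    c=get_calibration(n); return c["camera_matrix"],np.array(c["R"]),np.array(c["t"])
def proj(n,X):
    K,R,t=P(n); x=K@(R@np.asarray(X,float)+t); return x[:2]/x[2]
def tri(us,ut):
    M=[]
    for n,u in(("side",us),("top",ut)):
        K,R,t=P(n); M.append(K@np.c_[R,t])
    X=cv2.triangulatePoints(M[0],M[1],np.array(us,float).reshape(2,1),np.array(ut,float).reshape(2,1)).ravel();X=X[:3]/X[3]
    return X,proj("side",X)-us,proj("top",X)-ut
def onz(n,u,z):
    K,R,t=P(n); d=R.T@np.linalg.inv(K)@[u[0],u[1],1]; o=-R.T@t
    return o+d*(z-o[2])/d[2]
def cen(im,col,box):
    x0,y0,x1,y1=box
    f=im[y0:y1,x0:x1].astype(float); r,g,b=f[...,0],f[...,1],f[...,2]
    w={"red":r-np.maximum(g,b)-40,"blue":b-np.maximum(r,g*1.0)-40,"orange":np.minimum(r-b,(g-b)*3)-50}[col]
    if col=="red": w=np.where(g>0.75*r,0,w)
    w=np.clip(w,0,60)
    m=w>0; n,l,s,c=cv2.connectedComponentsWithStats(m.astype(np.uint8))
    k=1+np.argmax(s[1:,4]); w=w*(l==k)
    Y,X=np.mgrid[y0:y1,x0:x1]
    return np.array([(X*w).sum(),(Y*w).sum()])/w.sum(), s[k]
E
python3 - <<'E'
from h import *
S=cv2.imread("pics/side0.png")[...,::-1];T=cv2.imread("pics/top0.png")[...,::-1]
for n,c,bs,bt in(("button","red",(270,185,295,205),(300,228,320,250)),("knob","blue",(272,200,290,216),(338,230,356,246)),("mark","orange",(295,202,312,222),(334,210,350,226))):
    a,sa=cen(S,c,bs);b,sb=cen(T,c,bt); X,e1,e2=tri(a,b); print(n,a,sa,b,sb,X.round(1),e1.round(2),e2.round(2))
E
```

```text
button [281.56935015 193.74490786] [ 9  7  6  5 23] [308.55993813 237.72080433] [ 6  8  6  5 26] [479.4  57.6 171. ] [ 0.25 -0.04] [0.04 0.31]
knob [279.36583184 208.63953488] [ 4  5  8  9 55] [346.20992622 237.32327297] [ 6  5  6  6 30] [477.5 -49.4 195.5] [ 0.26 -0.05] [0.04 0.3 ]
mark [303.94920993 211.6275395 ] [ 7  7  5  6 23] [341.  218.5] [ 5  8  5  2 10] [534.  -36.5 175.2] [ 0.16 -0.03] [0.02 0.18]
```

Run:
```python
from h import *
T=cv2.imread("pics/top0.png");g=cv2.cvtColor(T,6).astype(float)
pts=[]
# base-plate bolts (dark on grey)
for (cx,cy) in((172,160),(392,160),(170,380),(392,380)):
    u,v=270+cx/6,180+cy/6; x0,y0=int(u)-4,int(v)-4
    f=g[y0:y0+9,x0:x0+9]; Y,X=np.mgrid[y0:y0+9,x0:x0+9]
    w=np.clip(95-f,0,40); print(np.array(f,int).tolist() if cx==392 and cy==380 else '')
    c=[(X*w).sum()/w.sum(),(Y*w).sum()/w.sum()]; p=onz("top",c,12); pts.append(p); print(c,p.round(1))
# white plate: left/right/bottom edges of the silver top by row
print(g[232:262:2,296:326].astype(int))
```

```text
[np.float64(298.8487972508591), np.float64(207.2680412371134)] [594.3  95.3  12. ]

[np.float64(335.15409309791335), np.float64(208.61797752808988)] [588.5 -24.9  12. ]

[np.float64(298.21180555555554), np.float64(242.90972222222223)] [476.6  97.4  12. ]
[[136, 136, 143, 143, 142, 144, 143, 144, 151], [134, 138, 144, 144, 143, 144, 143, 145, 151], [133, 139, 125, 101, 88, 101, 128, 144, 151], [131, 116, 87, 81, 79, 79, 100, 131, 150], [136, 109, 78, 79, 77, 77, 81, 123, 152], [138, 115, 82, 77, 77, 81, 80, 122, 152], [142, 128, 96, 78, 77, 75, 102, 136, 152], [142, 142, 138, 128, 114, 123, 137, 143, 132], [139, 141, 141, 141, 139, 139, 138, 143, 129]]
[np.float64(334.94584837545125), np.float64(243.4332129963899)] [473.7 -22.5  12. ]
[[144 143 119  88  88 193 230 230 230 230 230 230 231 230 230 230 230 230
  230 230 230 179  84  97  88  75  65  63  66  69]
 [144 143 118  90  89 193 230 230 231 230 229 201 150 184 201 218 230 230
  230 230 230 180 109 132 132 111 113 129 108  90]
 [146 146 125  86  80 193 230 230 230 196 120 115 122 121 113 107 164 220
  230 231 230 180  67  68  66  6
[... 819 characters left out ...]
221 215 218 214 222 230
  230 229 230 230 230 231 227 220 219 219 225 230]
 [225 218 218 208 219 229 230 230 230 230 230 230 226 219 219 220 225 230
  230 230 231 229 230 230 226 220 219 219 225 230]
 [225 219 218 222 227 230 230 229 229 230 230 230 221 214 218 213 223 231
  231 230 230 230 230 231 228 223 219 221 226 230]
 [225 219 220 206 218 231 229 229 230 230 230 230 222 215 219 215 222 230
  230 230 230 231 229 230 228 223 218 219 226 230]
 [223 219 219 210 219 230 229 231 229 229 230 230 225 220 219 220 225 230
  229 230 230 230 230 230 227 223 220 220 225 230]
 [225 219 219 221 227 231 231 229 230 230 230 230 220 215 220 214 223 230
  229 230 230 230 230 230 228 223 220 219 226 217]]
```

Run:
```python
from h import *
T=cv2.imread("pics/top0.png");g=cv2.cvtColor(T,6).astype(float)
def col_edges(rows,c0,c1,sgn):
    # subpixel crossing by area between 80 and 230
    out=[]
    for r in rows:
        p=np.clip((g[r,c0:c1]-85)/(230-85),0,1)
        out.append((c0-.5+p.sum() if sgn>0 else c1-.5-p.sum(), r))
    return out
R1=col_edges(range(228,244),310,320,1)
R2=col_edges(range(228,244),298,306,-1)
for o in (R1,R2):
    q=np.array([onz("top",p,165) for p in o]); k=np.polyfit(q[:,0],q[:,1],1); print("edge: y=",np.polyval(k,480).round(1),"slope",k[0].round(4), (q[:,1]-np.polyval(k,q[:,0])).std().round(2))
# bottom edge of top plate & top edge
for (cols) in (range(303,316),):
    for r0,r1,s in((238,252,1),):
        pass
# bolts, tight windows
pts=[]
for (cx,cy) in((172,163),(392,160),(170,378),(392,380)):
    u,v=round(270+(cx-3)/6),round(180+(cy-3)/6)
    print(u,v); print(g[v-5:v+6,u-5:u+6].astype(int))
```

```text
edge: y= 36.4 slope -0.2101 3.16
edge: y= 80.7 slope 0.0174 0.39
298 207
[[230 230 230 222 211 213 218 227 230 229 229]
 [231 210 166 147 142 143 145 138 200 230 230]
 [230 192 136 139 123 108 111 115 196 230 231]
 [229 188 131 127  96  83  84  83 193 230 230]
 [230 188 130 118  81  78  80  75 191 230 231]
 [230 191 128 113  77  80  79  74 190 230 231]
 [230 191 129 122  92  80  81  80 191 230 230]
 [230 190 132 136 113  78  78  77 192 230 230]
 [230 190 129 137 132 116  90  79 190 230 230]
 [230 190 133 139 139 120  92  77 168 217 219]
 [230 192 131 131 107  85  82  78 123 196 226]]
335 206
[[230 228 220 210 212 218 227 231 230 230 230]
 [230 228 219 212 213 218 226 230 230 230 231]
 [155 155 152 151 149 149 152 154 155 156 208]
 [141 143 139 141 125 117 134 141 142 145 206]
 [141 141 134 107  86  85  90 121 140 146 205]
 [141 140 118  88  78  78  78  98 128 148 205]
 [138 138 115  85  79  78  79  83  95 102 134]
 [102 130 124  93  76  79  79 103  98 102 122]
 [ 73  76  82  80  73  69  67  76  69  73  75]
 [ 71  68  69  79  79  66  68  67  66  66  67]
 [ 74  70  67  78  79  67  68  
[... 368 characters left out ...]
 91  80  74  71  93 198 230 229]
 [220 174 145 117  81  79  80  98 195 229 228]
 [204 152 147 145 132 120 128 142 137 118 109]
 [198 141 139 137 134 133 133 135 134 129 118]]
335 243
[[131 130 137 143 141 141 140 141 141 151 165]
 [134 136 136 143 143 142 144 143 144 151 160]
 [134 134 138 144 144 143 144 143 145 151 203]
 [135 133 139 125 101  88 101 128 144 151 207]
 [133 131 116  87  81  79  79 100 131 150 208]
 [135 136 109  78  79  77  77  81 123 152 208]
 [133 138 115  82  77  77  81  80 122 152 209]
 [142 142 128  96  78  77  75 102 136 152 209]
 [143 142 142 138 128 114 123 137 143 132 198]
 [140 139 141 141 141 139 139 138 143 129 197]
 [144 141 134 127 136 133 136 144 143 196 227]]
```

Run:
```python
from h import *
T=cv2.imread("pics/top0.png");g=cv2.cvtColor(T,6).astype(float)
def edge(rows,c0,c1,lo,hi,left_bright,z):
    o=[]
    for r in rows:
        p=np.clip((g[r,c0:c1+1]-lo)/(hi-lo),0,1).sum()
        u=c0-.5+p if left_bright else c1+.5-p
        o.append(onz("top",(u,r),z))
    q=np.array(o);k=np.polyfit(q[:,0],q[:,1],1);res=q[:,1]-np.polyval(k,q[:,0])
    print("theta",(-np.arctan(k[0])).round(4),"y@520",np.polyval(k,520).round(1),"x",q[:,0].min().round(),q[:,0].max().round(),"rms",res.std().round(2))
edge(list(range(204,212))+list(range(237,246)),292,295,140,230,True,12)   # rear base edge
edge(list(range(204,210))+list(range(238,244)),339,341,150,230,False,12)    # front base edge
edge(list(range(227,230))+list(range(236,246)),316,318,75,230,True,165)
edge(list(range(227,246)),299,301,90,230,False,165)
for r in (203,204,205,206,238,240,242): print(g[r,337:345].astype(int), g[r,290:297].astype(int))
for r in range(202,248,3): print(r,g[r,312:322].astype(int),g[r,298:304].astype(int))
```

```text
theta 0.008 y@520 111.8 x 470.0 605.0 rms 0.2
theta 0.0247 y@520 -41.3 x 475.0 604.0 rms 2.38
theta 0.0681 y@520 29.9 x 460.0 512.0 rms 0.39
theta 0.007 y@520 80.2 x 460.0 512.0 rms 0.09
[154 155 156 208 230 230 228 219] [231 230 229 231 210 166 147]
[141 142 145 206 231 230 228 219] [230 231 230 230 192 136 139]
[121 140 146 205 230 230 231 221] [229 230 231 229 188 131 127]
[ 98 128 148 205 230 230 223 202] [230 231 230 230 188 130 118]
[141 141 151 165 169 162 134  93] [230 230 230 215 168 145 146]
[143 145 151 203 199 161 160 141] [231 230 230 214 166 143 147]
[100 131 150 208 228 227 226 225] [230 230 230 215 168 138 108]
202 [227 228 227 227 227 215 219 231 222 210] [213 218 227 230 229 229]
205 [231 230 230 230 230 181 115 136 142 138] [ 83  84  83 193 230 230]
208 [231 230 230 230 231 179 110 131 134 133] [ 80  81  80 191 230 230]
211 [206 200 200 199 198 157 155 180 161 113] [120  92  77 168 217 219]
214 [211 230 230 230 230 225 206 213 208 139] [ 78  79  77  82 192 230]
217 [199 231 229 231 230 225 209 219 216 144] [ 79  79  79  89 195 230]
220 [199 230 231 231 230 224 209 220 198 118] [ 78  79  79  91 194 229]
223 [230 231 231 230 229 226 210 218 195 111] [ 77  79  76  87 194 231]
226 [225 224 225 226 225 206 210 225 189 106] [119  87  78 156 216 226]
229 [230 230 230 230 231 188 158 187 156  91] [118  87  77 189 230 231]
232 [230 230 230 230 230 179  84  97  88  75] [119  88  88 193 230 230]
235 [209 231 230 230 230 178  77  79  82  81] [121  90  90 191 229 230]
238 [ 96 195 229 230 230 179  68  70  71  72] [115  74 101 200 229 230]
241 [213 229 230 231 228 178  79  80  75  75] [ 88  80  97 195 229 230]
244 [230 229 230 230 226 171  69  69  70  67] [ 74  71  93 198 230 229]
247 [ 74  72  76  72 110 128 124 130 135 134] [133 133 135 134 129 118]
```

Run:
```python
from h import *
T=cv2.imread("pics/top0.png");g=cv2.cvtColor(T,6).astype(float)
for c in (296,298,320,324,328,332,336,338): print(c,g[199:208,c].astype(int),g[242:252,c].astype(int))
def edge(cols,r0,r1,lo,top_bright,z):
    o=[]
    for c in cols:
        hi=g[r0 if top_bright else r1,c]
        p=np.clip((g[r0:r1+1,c]-lo)/(hi-lo),0,1).sum()
        v=r0-.5+p if top_bright else r1+.5-p
        o.append(onz("top",(c,v),z))
    q=np.array(o);k=np.polyfit(q[:,1],q[:,0],1);res=q[:,0]-np.polyval(k,q[:,1])
    print("theta",-(np.arctan(k[0])).round(4)*-1,"x@y=36",np.polyval(k,36).round(2),"rms",res.std().round(2))
edge([296,297,298,299]+list(range(319,338)),200,204,147,True,12)
edge([296,297]+list(range(319,338)),245,250,140,False,12)
# lens sides (z=130): dark lens columns
for c in (322,324,326,328,330,332,334): print(c,g[203:214,c].astype(int),g[228:240,c].astype(int))
```

```text
296 [221 222 222 222 147 139 127 118 113] [108  86  91 117 145 137 178 222 224 224]
298 [212 210 210 213 143 108  83  78  80] [ 75  74  74  79 120 133 146 213 219 218]
320 [222 221 221 222 156 140 142 131 128] [ 75  71  70  67  64 135 138 221 227 225]
324 [225 226 218 216 154 143 140 131 130] [ 67  67  68  92 115 135 138 221 225 225]
328 [231 230 231 230 158 142 139 138 136] [133 134 135 133 142 141 146 226 230 230]
332 [219 219 220 219 152 139 134 118 115] [116 109 115 128 142 141 134 209 226 217]
336 [226 226 227 226 152 134  90  78  79] [ 79  77  81  75 123 139 136 219 223 127]
338 [230 230 230 230 155 142 140 128  95] [131 123 122 136 143 143 143 226 230 118]
theta 0.0122 x@y=36 609.6 rms 0.4
theta 0.0224 x@y=36 458.15 rms 0.3
322 [155 142 141 133 128 135  77  67  69  67  72] [ 66  66  66  66  65  85 113  98  72  70  70  69]
324 [154 143 140 131 130 121  78  70  68  73  73] [ 70  71  71  67  66  80 108 131 114  83  66  64]
326 [158 142 140 139 134  95  76  73  72  74  75] [ 73  73  71  70  71  78  93 133 132 132 132 135]
328 [158 142 139 138 136  98  74  70  74  74  72] [ 74  73  69  71  72  79  96 137 133 131 132 135]
330 [155 141 141 141 138 102  73  71  74  74  77] [ 72  73  70  68  67  77 117 138 135 132 131 134]
332 [152 139 134 118 115 124  82  69  67  65  68] [ 66  69  77  73  68  79 130 140 144 135 137 136]
334 [149 125  86  78  79  76  73  79  79  81  79] [ 78  79  77  73  70  81 126 139 141 140 141 143]
```

Run:
```python
import cv2
a=cv2.imread("pics/top0.png")[195:255,290:355]; cv2.imwrite("pics/t0d.png",cv2.resize(a,None,fx=9,fy=9,interpolation=cv2.INTER_CUBIC))
a=cv2.imread("pics/side0.png")[180:275,270:340]; cv2.imwrite("pics/s0d.png",cv2.resize(a,None,fx=6,fy=6,interpolation=cv2.INTER_CUBIC))
```

```text
(no output)
```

View pics/t0d.png

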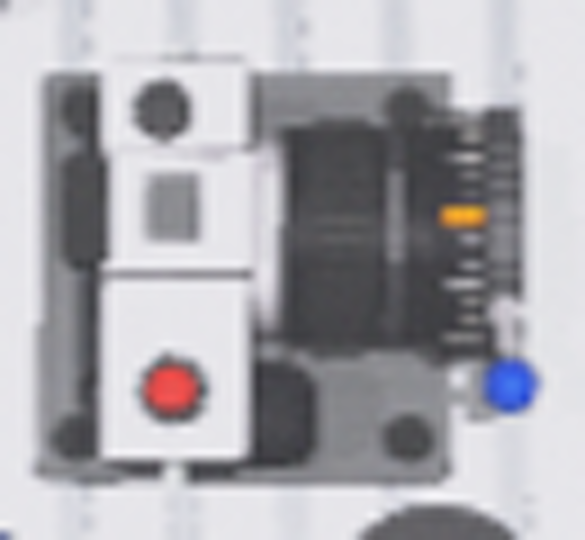

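View pics/s0d.png

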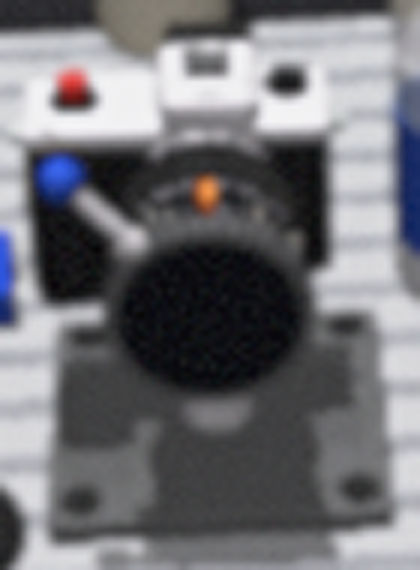

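Run:
```python
from h import *
K,R,t=P("top")
T=cv2.imread("pics/top0.png");g=T.astype(float)
for v in range(205,240): print(v,g[v,337:350].mean(1).astype(int))
# predicted tick rows for lens axis x=533.8,y_mark=-36.5, r=41
for k in range(-6,7):
    a=np.radians(10*k); print(k,proj("top",(533.8+41*np.sin(a),-36.5,130+41*np.cos(a))).round(2))
```

```text
205 [122 141 147 207 230 231 231 222 213 213 217 227 231]
206 [ 98 129 148 207 231 230 224 204 196 193 193 218 231]
207 [ 83  95 103 135 155 180 156 103 103 104 138 210 231]
208 [103  98 102 123 126 131 109  84  90  90 130 210 230]
209 [ 76  69  73  75 107 130 107  89  90  92 114 202 231]
210 [ 68  67  66  67 111 135 108  85  90  90  94 188 227]
211 [ 68  66  67  67  71  78  74  96 108 107 108 191 226]
212 [ 64  70  87 120 158 172 130  84  92  94 110 193 227]
213 [ 67  65  70  76  86  94  83  98 112 114 109 188 225]
214 [ 68  69  68  70 100 117  98  87  94  94  91 186 226]
215 [ 69  68  68  70  73  76  78 103 121 116 109 187 226]
216 [ 72  69  71  72  87  99  86  91  96  98  93 188 226]
217 [ 71  69  73  77  82  85  82 100 118 118 107 190 227]
218 [ 72  74 127 145 145 147 128 117 132 133 121 191 227]
219 [ 80  80 121 140 140 139 121 107 119 117 109 190 227]
220 [ 87  80  87  99  99  96  87 113 137 136 128 193 228]
221 [ 94  80  79  82 126 149 118 110 132 131 124 194 227]
222 [ 85  80  76  78  86  95  84 112 133 132 122 193 227]
223 [ 81  74  72  75  76  78  75 112 132 132 119 192 228
[... 469 characters left out ...]
 [ 65  67 101 125 123 123 104  82 156 194 166 199 228]
233 [ 78  72  70  78  76  80  78  76 151 190 181 211 227]
234 [ 93  83  69  79  85  85  87  76 108 154 155 203 227]
235 [120  98 106 139 157 156 134 105 107 126 124 151 207]
236 [140 139 151 203 202 163 136 111 125 127 126 127 170]
237 [142 141 153 210 205 161 140 121 128 139 137 126 150]
238 [142 142 152 166 169 163 140 114 127 136 134 123 171]
239 [144 144 151 161 162 162 138 115 122 126 125 115 196]
-6 [340.88 231.82]
-5 [340.94 230.23]
-4 [340.98 228.33]
-3 [341.01 226.17]
-2 [341.01 223.83]
-1 [341.   221.39]
0 [340.96 218.93]
1 [340.91 216.52]
2 [340.84 214.25]
3 [340.76 212.2 ]
4 [340.67 210.42]
5 [340.57 208.98]
6 [340.47 207.91]
```

Run:
```python
from h import *
T=cv2.imread("pics/top0.png").astype(float)
o=T[214:225,335:348,2]-T[214:225,335:348,0]
print(o.astype(int))
w=np.clip(o-8,0,None); Y,X=np.mgrid[214:225,335:348]; print((X*w).sum()/w.sum(),(Y*w).sum()/w.sum())
for m in (-.05,0,.05,.1): 
  print(m,proj("top",(534.05+48*np.sin(m),-36.5,130+48*np.cos(m))).round(2))
S=cv2.imread("pics/side0.png").astype(float)
o=S[203:222,296:313,2]-S[203:222,296:313,0]; w=np.clip(o-25,0,None); Y,X=np.mgrid[203:222,296:313]; print((X*w).sum()/w.sum(),(Y*w).sum()/w.sum())
for m in (-.05,0,.05,.1):print(m,proj("side",(534.05+46*np.sin(m),-39,130+46*np.cos(m))).round(2))
for x in(-42,42): print(proj("side",(534.05+x,-56,130)))
```

```text
[[ -5  -3  -5  -5  -2  -5  -2  -3  -3  -4  -5  -2  -7]
 [ -5  -5  -4  -3  -5  -6  -3  -5  -3  -6  -6  -4  -6]
 [ -6  -4  -3  -4  -3  -5  -1  -4  -4  -6  -6  -4  -4]
 [ -5  -5  -4  -5   6  11  11  12   5  -4  -3  -5  -6]
 [ -4  -3  -4   4 126 179 180 180 124  13  -4  -5  -5]
 [ -4  -3  -4  18 128 171 170 171 111   8  -4  -6  -5]
 [ -3  -3  -4  -2  18  27  28  28  16  -1  -4  -5  -4]
 [ -5  -2  -4  -4  -2  -4  -4  -6  -4  -4  -5  -6  -4]
 [ -4  -3  -3  -5  -5  -6  -4  -2  -4  -4  -6  -5  -8]
 [ -5  -5  -4  -6  -5  -4  -5  -6  -3  -4  -4  -5  -8]
 [ -3  -4  -3  -4  -2  -4  -5  -5  -7  -5  -6  -6  -5]]
340.9654289372599 218.55377720870678
-0.05 [341.08 219.36]
0 [341.06 218.53]
0.05 [341.05 217.71]
0.1 [341.03 216.9 ]
303.9351351351351 211.70162162162163
-0.05 [303.19 211.97]
0 [304.15 211.9 ]
0.05 [305.12 211.87]
0.1 [306.09 211.88]
[287.59801916 232.72272646]
[322.65773028 230.9037583 ]
```

The tick rows in the top view match the predicted 10° positions, with the lens axis at x ≈ 534.0. The orange mark comes out at 0.00 ± 0.01 rad and the lever starts at about −0.72 rad. I'll start moving: close and align the gripper, then carry it over to the robot side of the knob.

Call:
{"api": "send_rows", "payload": {
  "motion": [
    [[0,0,0],[0,0,-0.87],1],
    [[0,0,0],[0,0,-0.87],1],
    [[0,0,0],[0,0,-0.87],1],
    [[0,0,0],[0,0,-0.86],1],
    [[-0.47,-0.92,0],[0,0,0],1],
    [[-0.47,-0.92,0],[0,0,0],1],
    [[-0.47,-0.92,0],[0,0,0],1],
    [[-0.47,-0.92,0],[0,0,0],1],
    [[-0.47,-0.92,0],[0,0,0],1],
    [[-0.47,-0.92,0],[0,0,0],1],
    [[-0.47,-0.92,0],[0,0,0],1],
    [[-0.47,-0.92,0],[0,0,0],1]
  ],
  "grip_force": 20
}}

```text
clock: 1.1
tcp_pos: [250.6, 315.8, 252.8]
eef_rot: [[-1.0, -0.0, -0.001], [-0.0, 1.0, -0.001], [0.001, -0.001, -1.0]]
contact_force: [0.2, -0.5, 0.3]
finger_gap: 0.3
```

Call:
{"api": "send_rows", "payload": {
  "motion": [
    [[-0.47,-0.92,0],[0,0,0],1],
    [[-0.47,-0.92,0],[0,0,0],1],
    [[-0.47,-0.92,0],[0,0,0],1],
    [[-0.47,-0.92,0],[0,0,0],1],
    [[-0.47,-0.92,0],[0,0,0],1],
    [[-0.47,-0.92,0],[0,0,0],1],
    [[-0.47,-0.92,0],[0,0,0],1],
    [[-0.47,-0.92,0],[0,0,0],1],
    [[-0.47,-0.92,0],[0,0,0],1],
    [[-0.47,-0.92,0],[0,0,0],1],
    [[-0.47,-0.92,0],[0,0,0],1],
    [[-0.47,-0.92,0],[0,0,0],1]
  ]
}}

```text
clock: 2.1
tcp_pos: [391.6, 39.9, 252.9]
eef_rot: [[-1.0, 0.0, -0.001], [0.0, 1.0, 0.0], [0.001, 0.0, -1.0]]
contact_force: [0.6, -0.0, 0.7]
finger_gap: -0.2
```

Call:
{"api": "send_rows", "payload": {
  "motion": [
    [[-0.37,-0.75,0],[0,0,0],1],
    [[-0.37,-0.75,0],[0,0,0],1],
    [[-0.37,-0.75,0],[0,0,0],1],
    [[-0.37,-0.75,0],[0,0,0],1],
    [[-0.37,-0.75,0],[0,0,0],1],
    [[0,0,0],[0,0,0],1],
    [[0,0,0.5],[0,0,0],1],
    [[0,0,0.5],[0,0,0],1],
    [[0,0,0.4],[0,0,0],1],
    [[0,0,0.4],[0,0,0],1],
    [[0,0,0],[0,0,0],1],
    [[0,0,0],[0,0,0],1]
  ]
}}

```text
clock: 3.1
tcp_pos: [437.2, -52.2, 207.5]
eef_rot: [[-1.0, -0.0, -0.002], [-0.0, 1.0, 0.001], [0.002, 0.001, -1.0]]
contact_force: [-0.1, -1.0, 0.4]
finger_gap: -0.1
```

```bash
cat > look.py <<'E'
import sys,cv2
from plant import read_camera,status
n=sys.argv[1]
S=read_camera("side");T=read_camera("top")
cv2.imwrite(f"pics/side{n}.png",S[...,::-1]);cv2.imwrite(f"pics/top{n}.png",T[...,::-1])
a=cv2.resize(S[150:250,240:340,::-1],(390,390),interpolation=cv2.INTER_CUBIC);b=cv2.resize(T[180:270,290:380,::-1],(390,390),interpolation=cv2.INTER_CUBIC)
cv2.imwrite(f"pics/c{n}.png",cv2.hconcat([a,b]))
s=status.state();print(s["clock"],s["tcp_pos"].round(1),s["contact_force"].round(2))
E
python3 look.py 1
```

```text
3.2 [438.  -52.5 208.8] [-0.84  0.19 -0.09]
```

View pics/c1.png

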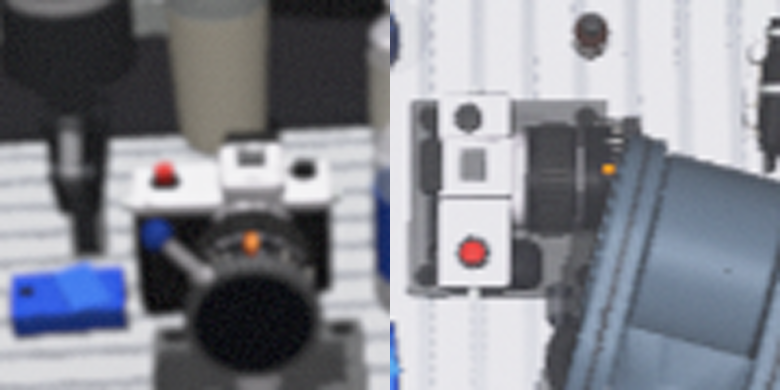

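Side view: fingertip at about (263,214), roughly 20 mm wide, standing clear to the robot side of the knob at about (280,210). The arm hides the knob in the top view. Now pushing.

Call:
{"api": "send_rows", "payload": {
  "motion": [
    [[-0.3,0,0.1],[0,0,0],1],
    [[-0.3,0,0],[0,0,0],1],
    [[-0.2,0,0],[0,0,0],1],
    [[-0.2,0,0],[0,0,0],1],
    [[-0.2,0,0],[0,0,0],1],
    [[-0.2,0,0],[0,0,0],1],
    [[-0.2,0,0],[0,0,0],1],
    [[-0.2,0,0],[0,0,0],1],
    [[-0.2,0,0],[0,0,0],1],
    [[-0.2,0,0],[0,0,0],1],
    [[-0.15,0,0],[0,0,0],1],
    [[0,0,0],[0,0,0],1]
  ]
}}

```text
clock: 4.2
tcp_pos: [497.6, -52.7, 205.6]
eef_rot: [[-1.0, -0.0, 0.001], [-0.0, 1.0, 0.0], [-0.001, 0.0, -1.0]]
contact_force: [0.1, -0.0, -0.9]
finger_gap: -0.0
```

```bash
python3 look.py 2
```

```text
4.3 [496.9 -52.6 205.6] [0.29 0.67 0.36]
```

View pics/c2.png

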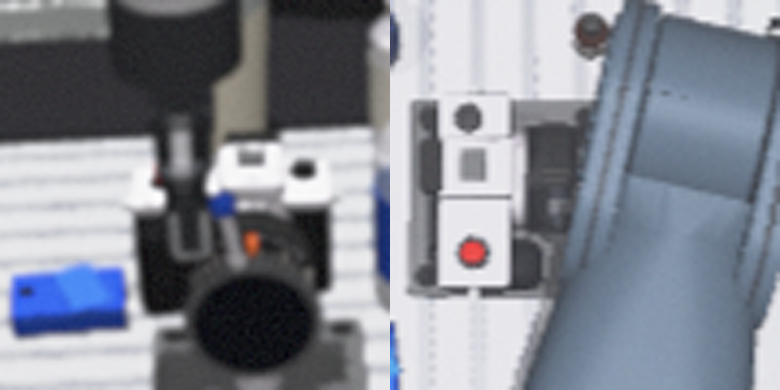

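Knob now at about (297,203) in the side view, with the finger behind it, and the lever still short of the mark. Pushing on more slowly.

Call:
{"api": "send_rows", "payload": {
  "motion": [
    [[-0.1,0,0],[0,0,0],1],
    [[-0.1,0,0],[0,0,0],1],
    [[-0.1,0,0],[0,0,0],1],
    [[-0.1,0,0],[0,0,0],1],
    [[-0.1,0,0],[0,0,0],1],
    [[0,0,0],[0,0,0],1],
    [[0,0,0],[0,0,0],1],
    [[0,0,0],[0,0,0],1]
  ]
}}

```text
clock: 4.97
tcp_pos: [509.2, -52.6, 205.7]
eef_rot: [[-1.0, -0.0, 0.0], [-0.0, 1.0, 0.0], [-0.0, 0.0, -1.0]]
contact_force: [0.5, -0.0, 0.7]
finger_gap: 0.1
```

```bash
python3 look.py 3
python3 - <<'E'
from h import *
S=cv2.imread("pics/side3.png")[...,::-1]
a,s=cen(S,"blue",(285,188,320,210)); print(a,s)
for k in (-.15,-.1,-.05,0,.05): print(k,proj("side",(533.8+85*np.sin(k),-50,130+85*np.cos(k))).round(2), proj("side",(533.8+58*np.sin(k),-50,130+58*np.cos(k))).round(2))
E
```

```text
5.0667 [509.1 -52.6 205.7] [-0.04  0.39 -0.04]
[301.71026157 201.28269618] [14 11  7  6 35]
-0.15 [297.96 201.07] [300.26 210.63]
-0.1 [299.78 200.79] [301.48 210.44]
-0.05 [301.61 200.58] [302.71 210.3 ]
0 [303.45 200.45] [303.95 210.22]
0.05 [305.29 200.4 ] [305.19 210.18]
```

View pics/c3.png

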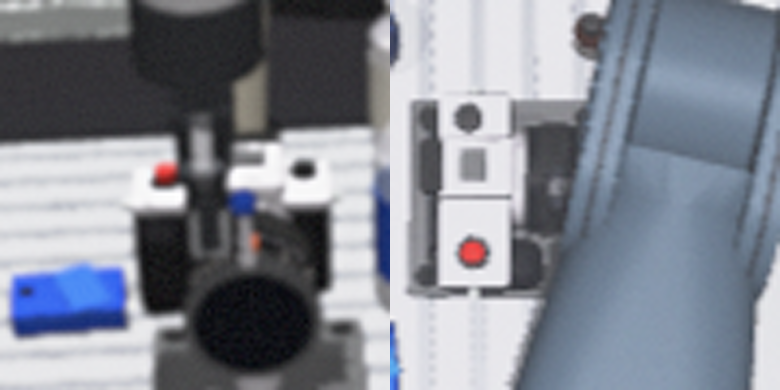

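Call:
{"api": "send_rows", "payload": {
  "motion": [
    [[-0.05,0,0],[0,0,0],1],
    [[-0.05,0,0],[0,0,0],1],
    [[0,0,0],[0,0,0],1],
    [[0,0,0],[0,0,0],1],
    [[0.4,0,0],[0,0,0],1],
    [[0.8,0,0],[0,0,0],1],
    [[0.5,0,-0.8],[0,0,0],1],
    [[0,0,-0.8],[0,0,0],1],
    [[0,0.9,0],[0,0,0],1],
    [[0,0.9,0],[0,0,0],1],
    [[0,0.9,0],[0,0,0],1],
    [[0,0.9,0],[0,0,0],1]
  ]
}}

```text
clock: 6.07
tcp_pos: [469.3, 38.1, 246.2]
eef_rot: [[-1.0, 0.001, 0.001], [0.001, 1.0, 0.0], [-0.001, 0.0, -1.0]]
contact_force: [-0.2, -0.1, -0.1]
finger_gap: -0.1
```

Call:
{"api": "send_rows", "payload": {
  "motion": [
    [[0,0.9,0],[0,0,0],1],
    [[0,0.9,0],[0,0,0],1],
    [[0,0.9,0],[0,0,0],1],
    [[0,0,0],[0,0,0],1]
  ]
}}

```text
clock: 6.4
tcp_pos: [468.9, 108.1, 245.8]
eef_rot: [[-1.0, -0.004, 0.0], [-0.004, 1.0, 0.002], [-0.0, 0.002, -1.0]]
contact_force: [-0.2, 0.4, -1.1]
finger_gap: 0.2
```

```bash
python3 look.py 4
cat > ang.py <<'E'
from h import *
import sys
n=sys.argv[1]
S=cv2.imread(f"pics/side{n}.png")[...,::-1];T=cv2.imread(f"pics/top{n}.png")[...,::-1]
a,s=cen(S,"blue",(290,185,320,210)); b,sb=cen(T,"blue",(335,205,360,235)); print(a,s,b,sb)
print("tri",[q.round(2) for q in tri(a,b)])
for k in (-.06,-.03,0,.03,.06): X=(533.85+85*np.sin(k),-50.5,130+85*np.cos(k));print(k,proj("side",X).round(2),proj("top",X).round(2))
a,_=cen(S,"orange",(295,202,312,222));b,_=cen(T,"orange",(334,210,350,226)); print("mark",a,b)
E
python3 ang.py 4
```

```text
6.5 [469.1 105.4 245.8] [-0.28 -0.22 -0.23]
[302.53517164 200.65559932] [ 9 13  8  7 44] [346.53639344 217.07672131] [ 9 10  6  6 31]
tri [array([532.34, -50.3 , 214.87]), array([ 0.28, -0.06]), array([0.03, 0.33])]
-0.06 [301.27 200.73] [346.67 218.68]
-0.03 [302.37 200.63] [346.65 217.77]
0 [303.47 200.56] [346.63 216.87]
0.03 [304.58 200.52] [346.61 215.96]
0.06 [305.68 200.51] [346.59 215.06]Traceback (most recent call last):
  File "ang.py", line 8, in <module>
    a,_=cen(S,"orange",(295,202,312,222));b,_=cen(T,"orange",(334,210,350,226)); print("mark",a,b)
        ~~~^^^^^^^^^^^^^^^^^^^^^^^^^^^^^^
  File "h.py", line 23, in cen
    k=1+np.argmax(s[1:,4]); w=w*(l==k)
        ~~~~~~~~~^^^^^^^^^
    return _wrapfunc(a, 'argmax', axis=axis, out=out, **kwds)
    return bound(*args, **kwds)
ValueError: attempt to get argmax of an empty sequence
```

View pics/c4.png

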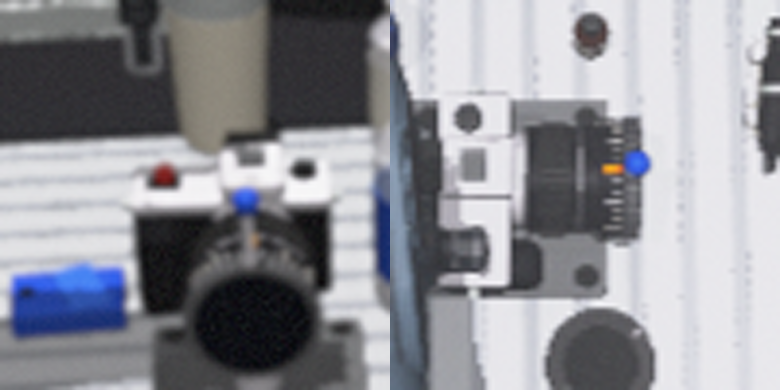

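Call:
{"api": "send_rows", "payload": {
  "motion": [
    [[0.5,0.9,0],[0,0,0],1],
    [[0.5,0.9,0],[0,0,0],1],
    [[0.5,0.9,0],[0,0,0],1],
    [[0.5,0.9,0],[0,0,0],1],
    [[0.5,0.9,0],[0,0,0],1],
    [[0.5,0.9,0],[0,0,0],1],
    [[0.5,0.9,0],[0,0,0],1],
    [[0.5,0.9,0],[0,0,0],1],
    [[0,0,0],[0,0,0],1]
  ]
}}

```text
clock: 7.25
tcp_pos: [367.6, 286.9, 245.9]
eef_rot: [[-1.0, -0.003, -0.001], [-0.003, 1.0, 0.002], [0.001, 0.002, -1.0]]
contact_force: [0.1, -0.9, -0.4]
finger_gap: 0.0
```

```bash
python3 look.py 5; python3 ang.py 5
python3 - <<'E'
import cv2
S=cv2.imread("pics/side5.png")[190:225,290:320];T=cv2.imread("pics/top5.png")[203:233,330:360]
cv2.imwrite("pics/d5.png",cv2.hconcat([cv2.resize(S,(360,420),interpolation=2),cv2.resize(T,(420,420),interpolation=2)]))
g=cv2.cvtColor(cv2.imread("pics/side5.png"),6); print(g[200:218,296:312])
E
```

```text
7.35 [369.2 284.6 245.8] [1.11 0.02 0.08]
[302.53200483 200.6044686 ] [ 9 13  8  7 43] [346.54431217 217.07473545] [ 9 10  6  6 31]
tri [array([532.34, -50.31, 215.02]), array([ 0.28, -0.06]), array([0.03, 0.33])]
-0.06 [301.27 200.73] [346.67 218.68]
-0.03 [302.37 200.63] [346.65 217.77]
0 [303.47 200.56] [346.63 216.87]
0.03 [304.58 200.52] [346.61 215.96]
0.06 [305.68 200.51] [346.59 215.06]
[[212 152 115 102  94  88  99  96  90  91 103 112 120 124 124 137]
 [199 149 113  96  84  78  87  86  78  80  99 118 120 121 120 132]
 [168 144 123 106  78  71  69  69  67  77 107 126 126 127 130 130]
 [146 143 129 110  76  53  55  57  53  61  89 104 113 124 131 129]
 [135 125 107  89  65  47  53  58  53  48  56  67  74  92 112 118]
 [113  94  65  54  52  60  74  80  72  53  43  48  53  61  71  86]
 [ 80  63  45  44  51  71  94 105  95  66  50  46  44  48  48  56]
 [ 53  44  41  45  54  71 103 114 104  74  48  47  51  46  44  47]
 [ 40  41  37  44  49  72  99 116 104  74  51  42  44  43  48  45]
 [ 41  40  42  45  60  77 102 119 112  90  71  64  55  45  45  46]
 [ 48  56  64  66  79  90 102 12
[... 262 characters left out ...]
100 121 121 110  93  84  62  55  60  66]
 [ 83  90  92  74  75  95 107 124 124 113 101  89  74  72  76  79]
 [ 96  95  97  85  86 101 113 125 127 110  89  77  81  90  86  81]
 [103  93  94  92  89  97 104 118 119 100  77  69  84  94  91  92]]Traceback (most recent call last):
  File "ang.py", line 8, in <module>
    a,_=cen(S,"orange",(295,202,312,222));b,_=cen(T,"orange",(334,210,350,226)); print("mark",a,b)
        ~~~^^^^^^^^^^^^^^^^^^^^^^^^^^^^^^
  File "h.py", line 23, in cen
    k=1+np.argmax(s[1:,4]); w=w*(l==k)
        ~~~~~~~~~^^^^^^^^^
    return _wrapfunc(a, 'argmax', axis=axis, out=out, **kwds)
    return bound(*args, **kwds)
ValueError: attempt to get argmax of an empty sequence
```

View pics/d5.png

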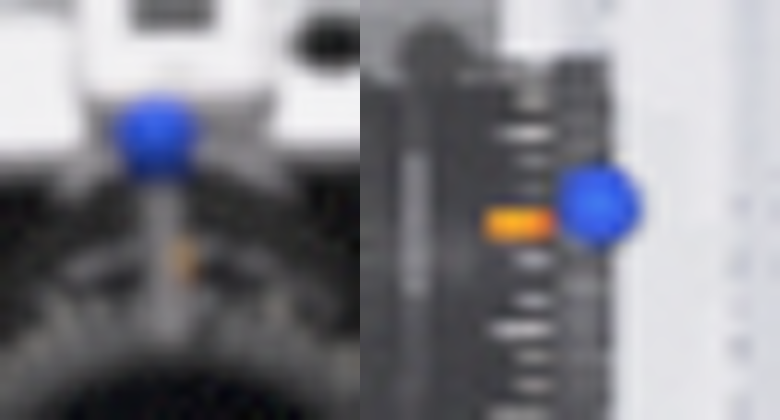

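Both views show the lever almost upright: −0.007 rad from the top view, about −0.02 from the side. In the top view the knob at (346.5,217.1) stands next to the mark. One more nudge of about 1 mm should centre it.

Call:
{"api": "send_rows", "payload": {
  "motion": [
    [[-0.3,-0.9,0],[0,0,0],1],
    [[-0.3,-0.9,0],[0,0,0],1],
    [[-0.3,-0.9,0],[0,0,0],1],
    [[-0.3,-0.9,0],[0,0,0],1],
    [[-0.3,-0.9,0],[0,0,0],1],
    [[-0.3,-0.9,0],[0,0,0],1],
    [[-0.3,-0.9,0],[0,0,0],1],
    [[-0.3,-0.9,0],[0,0,0],1],
    [[-0.3,-0.9,0],[0,0,0],1],
    [[-0.3,-0.9,0],[0,0,0],1],
    [[-0.3,-0.9,0],[0,0,0],1],
    [[-0.3,-0.9,0],[0,0,0],1]
  ]
}}

```text
clock: 8.35
tcp_pos: [459.3, 11.7, 245.9]
eef_rot: [[-1.0, 0.003, 0.0], [0.003, 1.0, -0.001], [-0.0, -0.001, -1.0]]
contact_force: [0.5, -0.0, 0.2]
finger_gap: -0.1
```

Call:
{"api": "send_rows", "payload": {
  "motion": [
    [[-0.3,-0.9,0],[0,0,0],1],
    [[-0.3,-0.9,0],[0,0,0],1],
    [[-0.3,-0.9,0],[0,0,0],1],
    [[0,0,0],[0,0,0],1],
    [[0,0,0.5],[0,0,0],1],
    [[0,0,0.5],[0,0,0],1],
    [[0,0,0.5],[0,0,0],1],
    [[0,0,0],[0,0,0],1],
    [[0,0,0],[0,0,0],1],
    [[0,0,0],[0,0,0],1]
  ]
}}

```text
clock: 9.18
tcp_pos: [481.6, -53.2, 209.0]
eef_rot: [[-1.0, 0.001, 0.001], [0.001, 1.0, -0.0], [-0.001, -0.0, -1.0]]
contact_force: [-0.4, 0.5, -0.6]
finger_gap: 0.1
```

Run:
```python
from plant import status,read_camera
import numpy as np
q=[]
for i in range(4): read_camera("side"); s=status.state(); q.append(s["tcp_pos"])
print(np.round(q,1),np.mean(q,0).round(2),s["clock"])
```

```text
[[481.9 -53.1 209.3]
 [482.  -53.  209.5]
 [482.  -52.9 209.4]
 [482.  -52.8 209.3]] [481.98 -52.94 209.39] 9.3833
```

Call:
{"api": "send_rows", "payload": {
  "motion": [
    [[-0.25,0,0],[0,0,0],1],
    [[-0.25,0,0],[0,0,0],1],
    [[-0.25,0,0],[0,0,0],1],
    [[-0.1,0,0],[0,0,0],1],
    [[-0.1,0,0],[0,0,0],1],
    [[-0.1,0,0],[0,0,0],1],
    [[-0.06,0,0],[0,0,0],1],
    [[-0.06,0,0],[0,0,0],1],
    [[-0.06,0,0],[0,0,0],1],
    [[0,0,0],[0,0,0],1],
    [[0,0,0],[0,0,0],1],
    [[0,0,0],[0,0,0],1]
  ]
}}

```text
clock: 10.38
tcp_pos: [512.3, -52.6, 208.4]
eef_rot: [[-1.0, 0.0, 0.0], [0.0, 1.0, -0.0], [-0.0, -0.0, -1.0]]
contact_force: [-0.8, 0.9, -0.2]
finger_gap: 0.0
```

```bash
python3 look.py 6; python3 ang.py 6 2>&1 | head -3
```

```text
10.4833 [512.3 -52.6 208.4] [-0.79  0.35  0.16]
Traceback (most recent call last):
  File "ang.py", line 5, in <module>
    a,s=cen(S,"blue",(290,185,320,210)); b,sb=cen(T,"blue",(335,205,360,235)); print(a,s,b,sb)
```

Call:
{"api": "send_rows", "payload": {
  "motion": [
    [[0.4,0,0],[0,0,0],1],
    [[0.6,0,0],[0,0,0],1],
    [[0.32,0,-0.7],[0,0,0],1],
    [[0,0,-0.8],[0,0,0],1],
    [[0,0.9,0],[0,0,0],1],
    [[0,0.9,0],[0,0,0],1],
    [[0,0.9,0],[0,0,0],1],
    [[0,0.9,0],[0,0,0],1],
    [[0,0.9,0],[0,0,0],1],
    [[0,0.9,0],[0,0,0],1],
    [[0,0.9,0],[0,0,0],1],
    [[0,0,0],[0,0,0],1]
  ]
}}

```text
clock: 11.48
tcp_pos: [479.0, 108.1, 245.9]
eef_rot: [[-1.0, -0.004, 0.0], [-0.004, 1.0, 0.002], [-0.0, 0.002, -1.0]]
contact_force: [-0.4, -0.4, -0.1]
finger_gap: -0.3
```

```bash
python3 look.py 7; python3 ang.py 7 2>&1 | head -3
```

```text
11.5833 [479.2 105.4 245.8] [-0.64  0.54  0.67]
[302.89533011 200.66505636] [ 9 13  8  7 46] [346.53498728 216.793257  ] [ 9  9  6  7 31]
tri [array([533.16, -50.31, 214.8 ]), array([ 0.28, -0.06]), array([0.03, 0.33])]
-0.06 [301.27 200.73] [346.67 218.68]
```

View pics/c7.png

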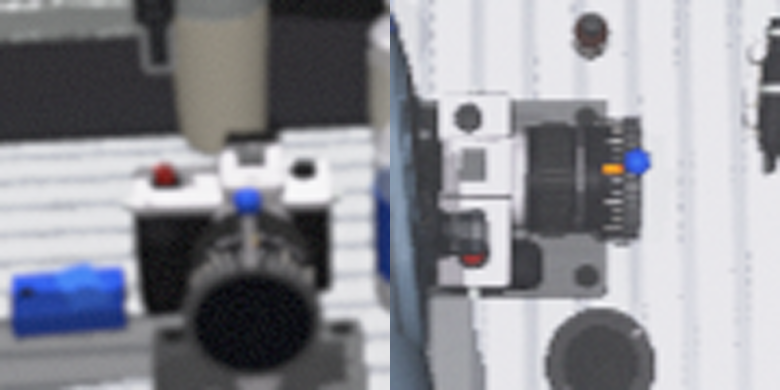

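The lever now reads +0.003 rad from the top and about −0.01 from the side, so it is on the mark. Next is the record button at (479.4, 57.6).

Call:
{"api": "send_rows", "payload": {
  "motion": [
    [[0,-0.7,0],[0,0,0],1],
    [[0,-0.7,0],[0,0,0],1],
    [[0,-0.5,0],[0,0,0],1],
    [[0,0,0],[0,0,0],1],
    [[0,0,0],[0,0,0],1],
    [[0,0,0.5],[0,0,0],1],
    [[0,0,0.5],[0,0,0],1],
    [[0,0,0.5],[0,0,0],1],
    [[0,0,0.2],[0,0,0],1],
    [[0,0,0],[0,0,0],1],
    [[0,0,0],[0,0,0],1]
  ]
}}

```text
clock: 12.5
tcp_pos: [479.2, 57.5, 203.3]
eef_rot: [[-1.0, -0.0, -0.0], [-0.0, 1.0, 0.0], [0.0, 0.0, -1.0]]
contact_force: [0.1, 0.3, 0.6]
finger_gap: 0.1
```

```bash
python3 look.py 8
```

```text
12.6 [479.8  57.5 204.2] [0.11 0.08 0.04]
```

View pics/c8.png

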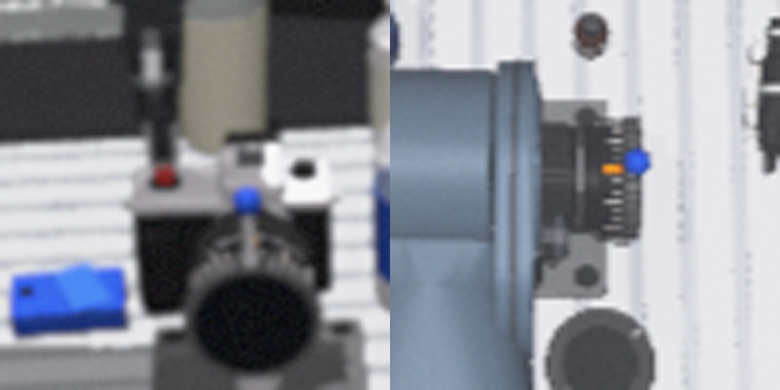

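Side view: the fingertip is right above the red button at about (282,195). Pressing down in 1 mm steps.

Call:
{"api": "send_rows", "payload": {
  "motion": [
    [[0,0,0.1],[0,0,0],1],
    [[0,0,0.08],[0,0,0],1],
    [[0,0,0.04],[0,0,0],1],
    [[0,0,0.04],[0,0,0],1],
    [[0,0,0.04],[0,0,0],1],
    [[0,0,0.04],[0,0,0],1],
    [[0,0,0],[0,0,0],1],
    [[0,0,0],[0,0,0],1]
  ]
}}

```text
clock: 13.27
tcp_pos: [479.7, 57.4, 195.3]
eef_rot: [[-1.0, -0.0, 0.001], [-0.0, 1.0, 0.0], [-0.001, 0.0, -1.0]]
contact_force: [1.4, 0.3, 2.3]
finger_gap: 0.1
```

Call:
{"api": "send_rows", "payload": {
  "motion": [
    [[0,0,0.04],[0,0,0],1],
    [[0,0,0.04],[0,0,0],1],
    [[0,0,0],[0,0,0],1],
    [[0,0,0],[0,0,0],1]
  ]
}}

```text
clock: 13.6
tcp_pos: [479.7, 57.4, 194.0]
eef_rot: [[-1.0, -0.0, 0.002], [-0.0, 1.0, -0.0], [-0.002, -0.0, -1.0]]
contact_force: [0.6, -0.1, 6.5]
finger_gap: -0.1
```

```bash
python3 -c "
from plant import status,read_camera
for i in range(3):
    read_camera('side');s=status.state();print(s['tcp_pos'].round(1),s['contact_force'].round(2))"
```

```text
[479.7  57.4 194. ] [ 0.18 -0.21  6.28]
[479.7  57.4 194. ] [-1.54  0.03  6.55]
[479.7  57.4 194. ] [-0.1   0.68  6.31]
```

Call:
{"api": "send_rows", "payload": {
  "motion": [
    [[0,0,0.04],[0,0,0],1],
    [[0,0,0],[0,0,0],1],
    [[0,0,0],[0,0,0],1],
    [[0,0,0],[0,0,0],1]
  ]
}}

```text
clock: 14.08
tcp_pos: [479.8, 57.4, 193.9]
eef_rot: [[-1.0, -0.0, 0.003], [-0.0, 1.0, -0.0], [-0.003, -0.0, -1.0]]
contact_force: [-2.3, 0.7, 9.7]
finger_gap: -0.5
```

The force rose to 9.7 N with no further travel, so the button is on its stop. Releasing and retreating.

Call:
{"api": "send_rows", "payload": {
  "motion": [
    [[0,0,-0.1],[0,0,0],1],
    [[0,0,-0.3],[0,0,0],1],
    [[0,0,-0.6],[0,0,0],1],
    [[0,0,-0.8],[0,0,0],1],
    [[0,0,-0.5],[0,0,0],1],
    [[0.4,0.9,0],[0,0,0],1],
    [[0.4,0.9,0],[0,0,0],1],
    [[0.4,0.9,0],[0,0,0],1],
    [[0.4,0.9,0],[0,0,0],1],
    [[0.4,0.9,0],[0,0,0],1],
    [[0.4,0.9,0],[0,0,0],1],
    [[0.4,0.9,0],[0,0,0],1]
  ]
}}

```text
clock: 15.08
tcp_pos: [408.0, 215.5, 248.4]
eef_rot: [[-1.0, 0.0, -0.003], [0.0, 1.0, -0.001], [0.003, -0.001, -1.0]]
contact_force: [-0.0, 0.8, -0.6]
finger_gap: 0.1
```

Call:
{"api": "send_rows", "payload": {
  "motion": [
    [[0.4,0.9,0],[0,0,0],1],
    [[0.4,0.9,0],[0,0,0],1],
    [[0,0,0],[0,0,0],1],
    [[0,0,0],[0,0,0],1]
  ]
}}

```text
clock: 15.42
tcp_pos: [388.3, 260.3, 248.4]
eef_rot: [[-1.0, -0.003, -0.002], [-0.003, 1.0, -0.002], [0.002, -0.002, -1.0]]
contact_force: [0.3, 0.7, -1.2]
finger_gap: 0.3
```

```bash
python3 look.py 9; python3 ang.py 9 2>&1|head -2
python3 - <<'E'
from h import *
S=cv2.imread("pics/side9.png")[...,::-1];T=cv2.imread("pics/top9.png")[...,::-1]
print(cen(S,"red",(270,185,295,205))[0],cen(T,"red",(300,228,320,250))[0],cen(T,"orange",(334,210,350,226))[0])
for n in("side","top"):
    d=cv2.absdiff(cv2.imread(f"pics/{n}9.png"),cv2.imread(f"pics/{n}0.png")).max(2); cv2.imwrite(f"pics/diff_{n}.png",d)
E
```

```text
15.5167 [389.1 259.2 248.7] [-0.74 -0.12 -0.  ]
[302.89677047 200.5916955 ] [ 9 13  8  7 44] [346.54463131 216.79430789] [ 9  9  6  6 30]
tri [array([533.16, -50.33, 215.01]), array([ 0.27, -0.06]), array([0.03, 0.32])]
[281.57838364 193.74586173] [308.5558104  237.73700306] [340.89842382 218.52014011]
```

View pics/side9.png

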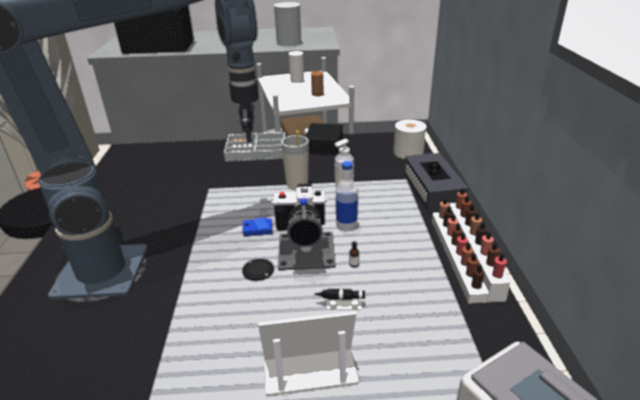

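View pics/diff_top.png

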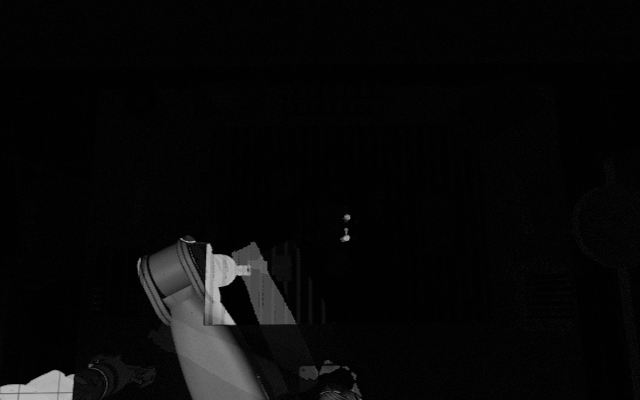

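The difference picture shows changes only at the knob, (346,217) against (346,238) before, plus the arm and its shadow. The button is back up at (281.6,193.7), the same pixel as at the start, and the mark has not moved. The arm is clear, so I'm handing in.

```bash
python3 -c "
from plant import robot;print(robot.job_done())"
```

```text
the job is handed in; nothing more can be done
None
```

The lever now stands on the orange mark, and the record button was pressed fully down and let go. I handed the job in at about 15.5 s.

**What I did:** With the gripper closed, I pushed the knob with the side of the fingertip from about −0.72 rad, then nudged it once more by about 1 mm. After that I pressed the button to its stop and moved the arm clear.

**Last checks:**
- **Lever:** The top view puts it at about +0.003 rad and the side view at about −0.01 rad. The mark is at 0.00 ± 0.01 rad. The two views differ by roughly 1 mm of calibration error.
- **Button:** The force rose from 6.4 to 9.7 N with no further travel, so it was fully down. Afterwards it was back at its starting pixel.
- **Mark and surroundings:** The mark stayed within 0.1 px of where it was. Comparing top views from before and after, only the lever, the arm and its shadow changed.

**Check that failed:** The automatic orange-mark reading failed in the side view after the push, because the lever then stands in front of the mark. The final mark check therefore rests on the top view alone.

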